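Push a roller up an inclined rest and hold it on the sprung stop

ROBOT

A 7-joint arm with a two-finger parallel gripper is mounted at the origin on a cart in front of the work surface, level with it; the furniture and walls round the work are solid. World frame = base frame: x ahead of the robot, y to its left, z up, the work surface at z = 0. Lengths are in m, angles in degrees, forces in N, time in s.
With the tool pointing down it reaches from about 0.4 to 0.9 m from the base axis. Payload 5.5 kg.
Tool frame: the origin (TCP) lies midway between the tips of the shut fingers; the grasp point (between the pads) lies 19 mm behind it; z points along the fingers, y is the line along which they close (so a half turn about z gives the same grasp; the last joint's range is limited). The gripper opens to 92 mm and grips with 3 to 60 N. Pads are 19 mm wide; open, the fingers measure 130 mm over their backs; the gripper's body (75 mm by 190 mm) begins 47 mm behind the grasp point.
Start: joints at [-60.149, 28.699, -24.465, 88.831, 12.651, 65.22, -12.049], TCP at [0.166, 0.629, 0.227] pointing down, gripper open.
Joint ranges: [-164.97, 164.97], [-17.58, 116.51], [-87.97, 89.64], [11.32, 138.91], [-80.73, 260.73], [10.89, 115.49], [-147.41, 147.41]. Speed limits (degrees/s): [147.25, 147.25, 180, 180, 180, 180, 180].

INTERFACE

Orientations are given as a 3x3 rotation matrix whose columns are the frame's x, y, z axes.
In Python, from cell import r, eyes gives the robot as it stands.
- The arm moves only by the tool jog_arm, never from a script. Its argument "rows" is one flat list of numbers, 5 for each row, row after row: the shift along the tool's x, y, z in m, then the turn about the tool's z in degrees, then the closure in counts, from 0 (fully open) to 255 (shut). In form: [tx, ty, tz, twist, jaw, tx, ty, tz, twist, jaw, ...]. A call has 1 to 5 rows; each row shifts and turns the commanded pose from where the row before left it, along the tool's axes as they then stand; what a row does not reach is not made up. A row lasts 1/12 s, in which the tool goes at most 41.7 mm and 7.16 degrees, less where a joint would pass 70% of its speed; a pose out of reach is approached as far as the arm can. A call is refused whole if a number of a shift passes 0.0417 or a number of a turn 7.16, either way. A call with a gripper value outside its range is refused whole. The fingers move at their own pace and stop on an object; the grip force is fixed at half the most. Time passes only in rows, so rows that do not move let the fingers close. It gives the time, the measured TCP pose, the force, the opening and the grip force at its end, in the units of the state.
- r.read_state(): the state, without advancing time (a new reading comes with each control period).
- eyes.grab_frame(name): name is "scene" or "top"; returns the picture (400x640x3 uint8, red, green, blue); there is no depth.
- eyes.camera_model(name): a dict with "fovy" (degrees; the focal length in pixels is half the picture's height over the tangent of half this angle, whatever the lens; pixels are square), "cx", "cy" (the principal point, pixels), "R" (3x3) and "t" (3): a world point X has camera coordinates R X + t. Camera axes: x right, y down, z forward; pixel columns grow to the right and rows downward; lengths in m; the calibration is good to about 2 mm. A picture is of the moment at which its call begins. camera_model takes no time and is no camera call.
- r.job_done(): hands the job in; it is judged then, once.
The state is a dict: "time_s": time; "qpos": joint angles; "dq": joint speeds; "joint_torque": joint torques, N m; "tool_pos": TCP position; "ee_rot": TCP orientation; "wrist_force": force on the tool from outside, world axes, zero at the start; "torque": the same for the moment, N m; "finger_gap": finger opening in m; "grasp_force": force on a finger pad.
Only numpy, scipy, OpenCV 4.12 (cv2) and the standard library are available. Lean on these libraries where they do the work, as an engineer would, in place of code of your own. Each camera call takes 0.05 s, during which the arm holds its last target. There are 200 camera calls.

TASK

With the fingertips, push the brass roller that lies at the foot of the small sloping rest slowly up the slope, keeping a finger behind it so that it never runs away or rolls back, until it has pressed the red sprung stop at the top fully home. Do not lift the roller off the slope, and leave the loupe, the brass chuck and the clear dish beside the rest where they are. Finish while still holding the roller pressed against the stop.

Things in the scene. Friction and masses are not known exactly. Their poses are not given: they have to be found in the camera images.
- ramp: the whole sloping rest (about 282 x 86 x 90 mm, fixed to the bench): foot plate and blocks that carry the sloping deck. Origin at the centre of its underside, on the bench; +x points horizontally uphill. In the deck's frame: at the foot a lip 5 mm high crosses the channel (x = -138 to -124 mm; the deck ends at -142 mm); at the top a fixed blue stop block 36 mm high has its face at x = +116 mm.
- deck: the sloping aluminium deck, 284 mm long, rising at 0.14 rad, between two blue fences. Origin on the middle of its running surface, 36 mm above the bench; +x runs up the slope, z stands square to the surface. The channel is 64 mm wide (y = -32 to +32 mm); the fences stand 10 mm above the surface.
- roller: brass roller, 30 mm in diameter, 60 mm long, about 0.2 kg, loose, lying across the channel. Origin at its centre; y is its axis; x and z turn with it as it rolls. At the start it rests on the deck against the foot lip, centre 15 mm above the surface at about x = -113 mm of the deck. On the slope nothing else holds it: let go, it rolls back.
- stop_face (a point): centre of the downhill face of the red stop head (56 mm wide, 27 mm high, 2.5 to 29.5 mm above the surface), which slides along the deck's x on a spring. At rest this face is at x = +100 mm of the deck, 16 mm above the surface; it moves with the head.
- stop_head (a joint): how far the red stop head is pressed up the slope, m: 0 at rest, 0.008 fully home, its back then flush on the blue block. The spring pushes back with about 2 N at first and 4.5 N fully home, then the block is rigid. With the head fully home the roller's centre is at x = +93 mm of the deck.
- loupe: black loupe, 38 mm wide, 30 mm high, standing on the bench to the left (+y of the rest); origin at the centre of its underside. Leave it alone.
- brass_chuck: small brass chuck, 14 x 24 x 12 mm, lying on the bench to the right (-y of the rest) towards the foot; origin at the centre of its underside. Leave it alone.
- dish_spare: clear round parts dish, 60 mm in diameter, 13 mm high, on the bench to the right (-y of the rest) towards the top; origin at the centre of its underside. Leave it alone.
There are look-alikes about, which are no part of the job. There is more than one size of the roller; the one meant has the size given above.

How it is judged (in metres and radians):
On the way, in this order (a step that is already met when the one before it is completed fails the run):
1. the roller has been pushed to the middle of the slope, a finger on it (x of roller in the frame of deck above 0 m and contact force between the fingers and roller above 0.05 N).
2. the roller presses the red stop head home (x of roller in the frame of deck above 0.087 m and value of joint stop_head above 0.0062 m), for 0.2 s.
At the end, for the whole second after the job is handed in: Red stop head pressed at least 6.2 of its 8 mm; the roller at rest on the deck, its centre 87 to 99 mm up from the middle and 10 to 19 mm above the surface, the fingers still pushing it with over 0.5 N; each bystander within 15 mm of its start (all of step 2 and x of roller in the frame of deck below 0.099 m and z of roller in the frame of deck between 0.01 and 0.019 m and contact force between the fingers and roller above 0.5 N and linear speed of roller below 0.02 m/s and distance of each of loupe, brass_chuck, dish_spare from where it was at the start of the episode below 0.015 m); the arm keeps its last pose, push and grip.
It fails at once if the roller is lifted off the deck (its centre more than 20 mm above the surface) (z of roller in the frame of deck above 0.02 m).
It fails at once if the roller runs free on the slope (faster than 0.2 m/s with no finger on it): rolled back or flicked (x of roller in the frame of deck above -0.1 m and linear speed of roller above 0.2 m/s and contact force between the fingers and roller below 0.02 N).
It fails at once if the loupe is knocked away (moved 15 mm) (distance of loupe from where it was at the start of the episode above 0.015 m).
It fails at once if the brass chuck is knocked away (moved 15 mm) (distance of brass_chuck from where it was at the start of the episode above 0.015 m).
It fails at once if the clear dish is knocked away (moved 15 mm) (distance of dish_spare from where it was at the start of the episode above 0.015 m).
It also fails if it takes over 48 s, if anything falls off the work surface, if the arm or the gripper's body presses on something with over 40 N, if the wrist force passes 120 N, or if a joint passes its speed limit or range.

## Working session

There is one attempt and no reset: what is moved stays moved. The work goes in short steps, Python scripts to look and compute and a tool call to move; the robot and the scene stay as the last step left them, time stands still between calls to the robot, and variables do not carry over. Pictures are saved under pics/ and viewed, at most 10 in all, crops included, and the job is handed in when it is done.

Besides the shell and the picture viewer there is one more tool, called after ">>>" in YAML: its name, and indented under it one key for each argument. jog_arm: Moves the arm, as the interface text tells. Its arguments: {"type":"object","properties":{"rows":{"type":"array","items":{"type":"number"}}},"required":["rows"]}

```bash
mkdir -p pics; ls; python3 - <<'E'
from cell import r, eyes
import cv2, numpy as np
for n in("scene","top"):
    im=eyes.grab_frame(n); cv2.imwrite(f"pics/{n}0.png",im[:,:,::-1]); c=eyes.camera_model(n); print(n,c)
s=r.read_state(); print(s)
E
```

```text
pics
scene {'fovy': 43.10039291637102, 'cx': 322.8958806651506, 'cy': 199.5698163158741, 'R': array([[ 0.52358275, -0.85189624,  0.0115713 ],
       [-0.64391993, -0.40457912, -0.64937113],
       [ 0.55787833,  0.33254853, -0.76038361]]), 't': array([-0.3243811 ,  0.37311651,  0.75600962])}
top {'fovy': 52.16791333629387, 'cx': 318.77546609068196, 'cy': 200.99010433694653, 'R': array([[-4.02916671e-05, -9.99938322e-01,  1.11063683e-02],
       [-9.88385142e-01, -1.64801098e-03, -1.51960837e-01],
       [ 1.51969768e-01, -1.09834921e-02, -9.88324113e-01]]), 't': array([-0.05943879,  0.53043345,  0.9009704 ])}
{'time_s': 0.1, 'qpos': array([-60.1517887 ,  28.74840432, -24.45594416,  88.88518751,
        12.6510171 ,  65.21998899, -12.05025122]), 'dq': array([-0.01680428,  0.00879097,  0.05342246, -0.188842  ,  0.05899288,
       -0.05740211, -0.08768772]), 'joint_torque': array([-1.12485141e-02, -5.67869639e+01, -5.83835408e+00, -2.79917872e+01,
       -6.88499166e-02,  2.40045867e-02,  2.02900003e-05]), 'tool_pos': array([0.16554821, 0.62791281, 0.22578713]), 'ee_rot': array([[-9.66980577e-01,  2.54849559e-01, -5.15708508e-04],
       [ 2.54850070e-01,  9.66979138e-01, -1.67009499e-03],
       [ 7.30563972e-05, -1.74637777e-03, -9.99998472e-01]]), 'wrist_force': array([-0.17784794,  0.41906924, -0.26047309]), 'torque': array([0.01517129, 0.04193403, 0.012779  ]), 'grasp_force': 0.0, 'finger_gap': 0.09184708076176147}
```

View pics/scene0.png

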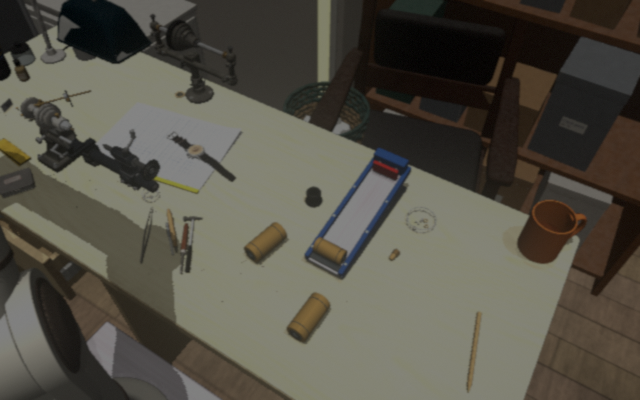

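View pics/top0.png

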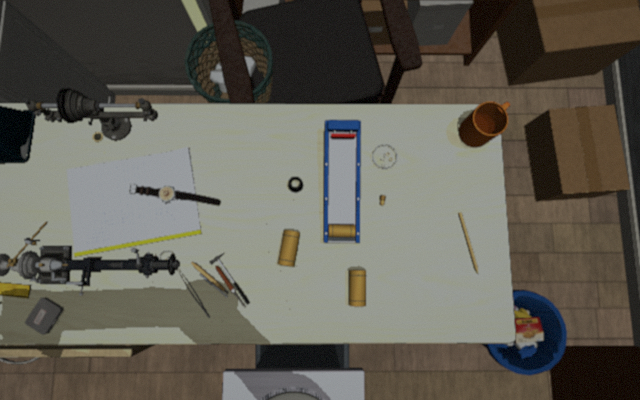

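Top view: the rest runs along world x, foot at about (342,242) and top at (342,122). The three rollers are at (342,231), on the deck between the fences, and at (289,247) and (357,287), both larger and lying on the bench. The one at (342,231) fits the description: it is at the foot and inside the channel. I'll measure it and confirm in a crop.

```bash
cat > h.py <<'E'
import numpy as np, cv2
from cell import r, eyes
def ray(n,u,v):
    c=eyes.camera_model(n); f=200/np.tan(np.radians(c["fovy"]/2))
    d=c["R"].T@np.array([(u-c["cx"])/f,(v-c["cy"])/f,1]); return -c["R"].T@c["t"],d/np.linalg.norm(d)
def onz(n,u,v,z):
    o,d=ray(n,u,v); return o+d*(z-o[2])/d[2]
def tri(p,q):
    o1,d1=ray("top",*p);o2,d2=ray("scene",*q)
    t=np.linalg.lstsq(np.c_[d1,-d2],o2-o1,rcond=None)[0]
    a,b=o1+t[0]*d1,o2+t[1]*d2; return (a+b)/2,np.linalg.norm(a-b)
def masks(im):
    h=cv2.cvtColor(im,cv2.COLOR_RGB2HSV)
    return {"blue":cv2.inRange(h,(105,120,50),(125,255,255)),"red":cv2.inRange(h,(0,170,70),(6,255,255))|cv2.inRange(h,(172,150,70),(180,255,255)),
     "brass":cv2.inRange(h,(12,100,60),(26,255,255))}
E
python3 - <<'E'
from h import *
box={"top":(315,112,370,250),"scene":(300,145,415,280)}; out=[]
for n in box:
    im=eyes.grab_frame(n); x0,y0,x1,y1=box[n]
    for k,m in masks(im).items():
        w=np.zeros_like(m); w[y0:y1,x0:x1]=m[y0:y1,x0:x1]
        cs=cv2.findContours(w,0,2)[0]
        if not cs: continue
        c=max(cs,key=cv2.contourArea); p=np.vstack(cs) if k=="blue" else c
        print(n,k,cv2.contourArea(c),np.round(cv2.minAreaRect(p)[0],1),np.round(cv2.boxPoints(cv2.minAreaRect(p)),1).tolist())
        if n=="top" and k=="blue":
            for lo in (135,150,170,190,210,225,240):
                u=np.where(w[lo])[0]; print(lo,u.min(),u.max())
            v=np.where(w.any(1))[0]; print("rows",v.min(),v.max())
    out.append(cv2.resize(im[y0:y1,x0:x1],None,fx=4,fy=4,interpolation=2))
H=max(o.shape[0] for o in out)
img=np.hstack([cv2.copyMakeBorder(o,0,H-o.shape[0],0,0,0) for o in out]); cv2.imwrite("pics/crop.png",img[:,:,::-1]); print(img.shape)
E
```

```text
top blue 410.5 [341.5 180.5] [[324.0, 120.0], [359.0, 120.0], [359.0, 241.0], [324.0, 241.0]]
135 325 359
150 325 359
170 325 359
190 324 359
210 324 358
225 324 359
240 324 358
rows 120 241
top red 32.0 [343.  135.5] [[332.0, 134.0], [354.0, 134.0], [354.0, 137.0], [332.0, 137.0]]
top brass 274.0 [341.5 230.5] [[329.0, 225.0], [354.0, 225.0], [354.0, 236.0], [329.0, 236.0]]
scene blue 241.0 [360.1 208.9] [[306.5, 253.6999969482422], [380.79998779296875, 142.1999969482422], [413.6000061035156, 164.10000610351562], [339.29998779296875, 275.5]]
scene red 25.0 [385.1 166.4] [[373.3999938964844, 162.3000030517578], [374.20001220703125, 160.39999389648438], [396.70001220703125, 170.39999389648438], [395.8999938964844, 172.3000030517578]]
scene brass 363.0 [328.6 249.7] [[311.6000061035156, 248.3000030517578], [318.0, 236.39999389648438], [345.5, 251.0], [339.20001220703125, 262.8999938964844]]
(552, 680, 3)
```

View pics/crop.png

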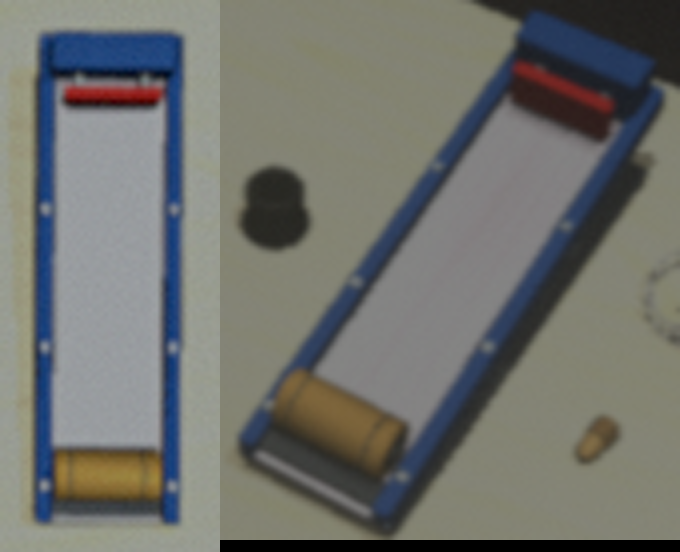

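The crop confirms it: the roller sits in the channel at the foot lip, at top (341.5,230.5) and scene (328.6,249.7). The red stop head is at the top end. Next I'll compute the poses.

```bash
python3 - <<'E'
from h import *
np.set_printoptions(precision=4,suppress=True)
print("roller tri",*tri((342,231),(329.1,250.2)))
def dz(x,z): return .036+x*np.sin(.14)+z*np.cos(.14)
# fence midline points at given rows, iterate height via x
foot=onz("top",342,241.5,dz(-.142,.01)); print("foot edge",foot)
topb=onz("top",342,120,dz(.142,.036)); print("top edge",topb)
red=onz("top",343.3,134.2,dz(.103,.0295)); print("red top (deck x~.103)",red)
L=[]
for v,a,b in((135,325,359),(150,325,359),(170,325,359),(190,324,359),(210,324,358),(225,324,359),(240,324,358)):
    z=dz((180-v)/120*.284,.01); L.append(onz("top",(a+b+1)/2,v+.5,z))
L=np.array(L);print(L); p=np.polyfit(L[:,0],L[:,1],1);print("yaw",np.degrees(np.arctan(p[0])),"y at .64",np.polyval(p,.64))
for y in((324.,-1),(359.,1)): pass
print("roller rows near/far",onz("top",342,225.5,.035),onz("top",342,236.5,.03))
for nm,u,v in(("chuck",382,200),("dish",384,156),("loupe",295,184)): print(nm,onz("top",u,v,.01))
s=r.read_state();print(s["tool_pos"])
E
```

```text
roller tri [ 0.4608 -0.1114  0.0418] 0.001384966399631175
foot edge [ 0.4382 -0.1128  0.0261]
top edge [ 0.7072 -0.1107  0.0915]
red top (deck x~.103) [ 0.6779 -0.1142  0.0796]
[[ 0.6809 -0.1137  0.0608]
 [ 0.6465 -0.1137  0.0558]
 [ 0.6006 -0.1138  0.0492]
 [ 0.5548 -0.1127  0.0426]
 [ 0.5091 -0.1116  0.036 ]
 [ 0.4748 -0.1128  0.031 ]
 [ 0.4405 -0.1116  0.0261]]
yaw -0.5228718794605954 y at .64 -0.11359311669926485
roller rows near/far [ 0.4744 -0.1125  0.035 ] [ 0.4495 -0.1126  0.03  ]
chuck [ 0.5379 -0.2103  0.01  ]
dish [ 0.646  -0.2177  0.01  ]
loupe [ 0.5763 -0.0024  0.01  ]
[0.1656 0.6281 0.2261]
```

The rest is aligned with world x, with its axis at y ≈ -0.1125 and its origin at x ≈ 0.578. The roller centre is at about (0.463, -0.112, 0.036). I'll square the tool and rise, with the fingers nearly shut so both tips fit between the fences.

>>> jog_arm:
  rows: [0, 0, -0.025, -4.92, 225, 0, 0, -0.025, -4.92, 225, 0, 0, -0.025, -4.92, 225, -0.03, -0.028, 0, 0, 225, -0.03, -0.028, 0, 0, 225]

```text
time_s: 0.62
tool_pos: [0.2231, 0.5746, 0.3036]
ee_rot: [[-1.0, -0.007, -0.001], [-0.007, 1.0, 0.005], [0.001, 0.005, -1.0]]
wrist_force: [2.3, -0.1, -0.7]
finger_gap: 0.063
grasp_force: 0.0
```

>>> jog_arm:
  rows: [-0.03, -0.028, 0, 0, 225, -0.03, -0.028, 0, 0, 225, -0.03, -0.028, 0, 0, 225, -0.03, -0.03, 0, 0, 225, -0.03, -0.03, 0, 0, 225]

```text
time_s: 1.03
tool_pos: [0.3757, 0.4278, 0.3017]
ee_rot: [[-1.0, 0.0, 0.0], [0.0, 1.0, -0.0], [-0.0, -0.0, -1.0]]
wrist_force: [1.0, -0.1, 0.4]
finger_gap: 0.0296
grasp_force: 0.0
```

>>> jog_arm:
  rows: [-0.02, -0.036, 0, 0, 225, -0.02, -0.036, 0, 0, 225, -0.02, -0.036, 0, 0, 225, -0.02, -0.036, 0, 0, 225, -0.02, -0.036, 0, 0, 225]

```text
time_s: 1.45
tool_pos: [0.4751, 0.2476, 0.3018]
ee_rot: [[-1.0, 0.0, 0.0], [0.0, 1.0, 0.0], [-0.0, 0.0, -1.0]]
wrist_force: [0.2, -0.0, 1.8]
finger_gap: 0.0108
grasp_force: 0.0
```

>>> jog_arm:
  rows: [0.005, -0.036, 0, 0, 225, 0.005, -0.036, 0, 0, 225, 0.005, -0.036, 0, 0, 225, 0.005, -0.036, 0, 0, 225, 0.006, -0.036, 0, 0, 225]

```text
time_s: 1.87
tool_pos: [0.448, 0.0678, 0.3017]
ee_rot: [[-1.0, 0.0, 0.0], [0.0, 1.0, 0.0], [-0.0, 0.0, -1.0]]
wrist_force: [1.0, -0.4, -0.7]
finger_gap: 0.011
grasp_force: 0.0
```

>>> jog_arm:
  rows: [0.006, -0.036, 0.02, 0, 225, 0.006, -0.036, 0.03, 0, 225, 0.006, -0.036, 0.03, 0, 225, 0.006, -0.036, 0.03, 0, 225, 0.006, -0.036, 0.03, 0, 225]

```text
time_s: 2.28
tool_pos: [0.4209, -0.0949, 0.1752]
ee_rot: [[-1.0, -0.0, 0.001], [-0.0, 1.0, -0.0], [-0.001, -0.0, -1.0]]
wrist_force: [1.2, -0.1, 0.0]
finger_gap: 0.0106
grasp_force: 0.0
```

>>> jog_arm:
  rows: [0, 0, 0.02, 0, 225, 0, 0, 0, 0, 225]

```text
time_s: 2.45
tool_pos: [0.4177, -0.0947, 0.1525]
ee_rot: [[-1.0, 0.004, -0.007], [0.004, 1.0, 0.001], [0.007, 0.001, -1.0]]
wrist_force: [-0.5, 0.6, 0.2]
finger_gap: 0.0109
grasp_force: 0.0
```

>>> jog_arm:
  rows: [0, -0.018, 0.02, 0, 225, 0, 0, 0.03, 0, 225, 0, 0, 0.03, 0, 225, 0, 0, 0.02, 0, 225, 0, 0, 0, 0, 225]

```text
time_s: 2.87
tool_pos: [0.4195, -0.1097, 0.0537]
ee_rot: [[-1.0, -0.002, -0.005], [-0.002, 1.0, 0.002], [0.005, 0.002, -1.0]]
wrist_force: [-0.4, 0.3, 1.2]
finger_gap: 0.0109
grasp_force: 0.0
```

```bash
python3 - <<'E'
from h import *
out=[]
for n,(x0,y0,x1,y1) in {"top":(300,112,390,262),"scene":(290,145,400,295)}.items():
    out.append(cv2.resize(eyes.grab_frame(n)[y0:y1,x0:x1],None,fx=3.9,fy=3.9,interpolation=2))
cv2.imwrite("pics/c2.png",np.hstack(out)[:,:,::-1])
print(r.read_state()["tool_pos"])
E
```

```text
[ 0.42181993 -0.11047523  0.05645034]
```

View pics/c2.png

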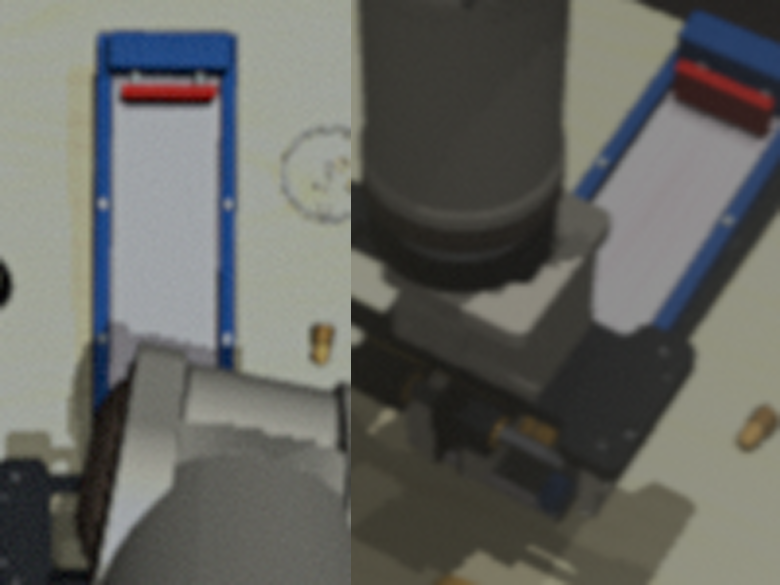

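The arm hides the roller in both views, so I'll proceed by force: lower the tips just above lip height, then creep forward to contact.

>>> jog_arm:
  rows: [0, -0.002, 0.008, 0, 225, 0, 0, 0.008, 0, 225, 0, 0, 0.008, 0, 225, 0, 0, 0.003, 0, 225, 0, 0, 0, 0, 225]

```text
time_s: 3.38
tool_pos: [0.4208, -0.1133, 0.0283]
ee_rot: [[-1.0, 0.0, -0.001], [0.0, 1.0, 0.0], [0.001, 0.0, -1.0]]
wrist_force: [-0.3, 0.2, 0.9]
finger_gap: 0.0113
grasp_force: 0.0
```

>>> jog_arm:
  rows: [-0.002, 0, 0, 0, 225, -0.002, 0, 0, 0, 225, -0.002, 0, 0, 0, 225, -0.001, 0, 0, 0, 225, 0, 0, 0, 0, 225]

```text
time_s: 3.8
tool_pos: [0.429, -0.1134, 0.0291]
ee_rot: [[-1.0, -0.0, 0.001], [-0.0, 1.0, -0.0], [-0.001, -0.0, -1.0]]
wrist_force: [0.0, 0.2, -0.2]
finger_gap: 0.0108
grasp_force: 0.0
```

>>> jog_arm:
  rows: [-0.003, 0, 0, 0, 225, -0.003, 0, 0, 0, 225, -0.003, 0, 0, 0, 225, -0.003, 0, -0.0004, 0, 225, -0.003, 0, -0.0004, 0, 225]

```text
time_s: 4.22
tool_pos: [0.4425, -0.1134, 0.0295]
ee_rot: [[-1.0, 0.0, -0.002], [0.0, 1.0, 0.0], [0.002, 0.0, -1.0]]
wrist_force: [-3.0, 0.3, 1.6]
finger_gap: 0.0109
grasp_force: 1.3
```

>>> jog_arm:
  rows: [-0.004, 0, -0.0006, 0, 225, -0.004, 0, -0.0006, 0, 225, -0.004, 0, -0.0006, 0, 225, -0.004, 0, -0.0006, 0, 225, -0.004, 0, -0.0006, 0, 225]

```text
time_s: 4.63
tool_pos: [0.4638, -0.1134, 0.0327]
ee_rot: [[-1.0, 0.0, -0.0], [0.0, 1.0, 0.0], [0.0, 0.0, -1.0]]
wrist_force: [-2.6, -0.3, 1.0]
finger_gap: 0.0109
grasp_force: 1.2
```

>>> jog_arm:
  rows: [-0.004, 0, -0.0006, 0, 225, -0.004, 0, -0.0006, 0, 225, -0.004, 0, -0.0006, 0, 225, -0.004, 0, -0.0006, 0, 225, -0.004, 0, -0.0006, 0, 225]

```text
time_s: 5.05
tool_pos: [0.4837, -0.1134, 0.0357]
ee_rot: [[-1.0, 0.0, -0.0], [0.0, 1.0, 0.0], [0.0, 0.0, -1.0]]
wrist_force: [-2.0, 0.4, 1.3]
finger_gap: 0.0106
grasp_force: 1.2
```

```bash
python3 - <<'E'
from h import *
out=[]
for n,(x0,y0,x1,y1) in {"top":(300,112,390,262),"scene":(290,145,400,295)}.items():
    out.append(cv2.resize(eyes.grab_frame(n)[y0:y1,x0:x1],None,fx=3.9,fy=3.9,interpolation=2))
cv2.imwrite("pics/c3.png",np.hstack(out)[:,:,::-1])
s=r.read_state();print(s["tool_pos"],s["wrist_force"],s["grasp_force"])
E
```

```text
[ 0.48515674 -0.11345513  0.03600615] [ 0.53120279 -0.92393006 -0.8723347 ] 0.34310835169890197
```

View pics/c3.png

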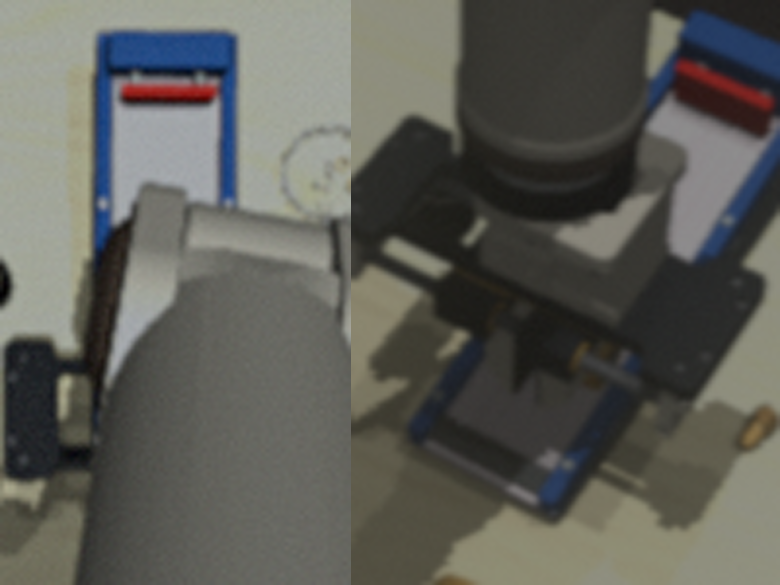

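The roller has left the lip: the foot of the deck is empty, brass shows just ahead of the fingers at about (600,360) in the crop, and the pads feel contact. I'll go on at the same pace.

>>> jog_arm:
  rows: [-0.004, 0, -0.0006, 0, 225, -0.004, 0, -0.0006, 0, 225, -0.004, 0, -0.0005, 0, 225, -0.004, 0, -0.0006, 0, 225, -0.004, 0, -0.0005, 0, 225]

```text
time_s: 5.57
tool_pos: [0.5038, -0.1135, 0.0386]
ee_rot: [[-1.0, 0.0, 0.0], [0.0, 1.0, 0.0], [-0.0, 0.0, -1.0]]
wrist_force: [-2.4, -0.2, 2.1]
finger_gap: 0.0107
grasp_force: 1.2
```

>>> jog_arm:
  rows: [-0.004, 0, -0.0006, 0, 225, -0.004, 0, -0.0006, 0, 225, -0.004, 0, -0.0005, 0, 225, -0.004, 0, -0.0006, 0, 225, -0.004, 0, -0.0005, 0, 225]

```text
time_s: 5.98
tool_pos: [0.5237, -0.1134, 0.0413]
ee_rot: [[-1.0, 0.0, -0.0], [0.0, 1.0, 0.0], [0.0, 0.0, -1.0]]
wrist_force: [-3.0, -0.5, 2.2]
finger_gap: 0.011
grasp_force: 1.2
```

>>> jog_arm:
  rows: [-0.004, 0, -0.0006, 0, 225, -0.004, 0, -0.0006, 0, 225, -0.004, 0, -0.0005, 0, 225, -0.004, 0, -0.0006, 0, 225, -0.004, 0, -0.0005, 0, 225]

```text
time_s: 6.4
tool_pos: [0.5437, -0.1135, 0.0441]
ee_rot: [[-1.0, 0.0, -0.0], [0.0, 1.0, 0.0], [0.0, 0.0, -1.0]]
wrist_force: [-3.0, -0.5, 1.7]
finger_gap: 0.0108
grasp_force: 1.5
```

>>> jog_arm:
  rows: [-0.004, 0, -0.0006, 0, 225, -0.004, 0, -0.0006, 0, 225, -0.004, 0, -0.0005, 0, 225, -0.004, 0, -0.0006, 0, 225, -0.004, 0, -0.0005, 0, 225]

```text
time_s: 6.82
tool_pos: [0.5636, -0.1134, 0.0469]
ee_rot: [[-1.0, 0.0, -0.0], [0.0, 1.0, 0.0], [0.0, 0.0, -1.0]]
wrist_force: [-2.6, -0.2, 1.3]
finger_gap: 0.0108
grasp_force: 1.7
```

>>> jog_arm:
  rows: [-0.004, 0, -0.0006, 0, 225, -0.004, 0, -0.0006, 0, 225, -0.004, 0, -0.0005, 0, 225, -0.004, 0, -0.0006, 0, 225, -0.004, 0, -0.0005, 0, 225]

```text
time_s: 7.23
tool_pos: [0.5837, -0.1135, 0.0497]
ee_rot: [[-1.0, 0.0, 0.0], [0.0, 1.0, 0.0], [-0.0, 0.0, -1.0]]
wrist_force: [-3.0, -0.3, 2.5]
finger_gap: 0.0105
grasp_force: 1.7
```

>>> jog_arm:
  rows: [-0.004, 0, -0.0006, 0, 225, -0.004, 0, -0.0006, 0, 225, -0.004, 0, -0.0005, 0, 225, -0.004, 0, -0.0006, 0, 225, -0.004, 0, -0.0005, 0, 225]

```text
time_s: 7.65
tool_pos: [0.6037, -0.1135, 0.0525]
ee_rot: [[-1.0, 0.0, -0.0], [0.0, 1.0, 0.0], [0.0, 0.0, -1.0]]
wrist_force: [-2.6, 0.9, 2.2]
finger_gap: 0.0108
grasp_force: 1.7
```

Next I'll slow down for the stop, which should touch at TCP x ≈ 0.635 and be home at about 0.643.

>>> jog_arm:
  rows: [-0.004, 0, -0.0006, 0, 225, -0.004, 0, -0.0006, 0, 225, -0.004, 0, -0.0005, 0, 225, -0.004, 0, -0.0006, 0, 225, -0.004, 0, -0.0005, 0, 225]

```text
time_s: 8.07
tool_pos: [0.6237, -0.1135, 0.0553]
ee_rot: [[-1.0, 0.0, -0.0], [0.0, 1.0, 0.0], [0.0, 0.0, -1.0]]
wrist_force: [-3.3, 0.3, 2.1]
finger_gap: 0.0109
grasp_force: 1.7
```

>>> jog_arm:
  rows: [-0.002, 0, -0.0003, 0, 225, -0.002, 0, -0.0003, 0, 225, -0.002, 0, -0.0003, 0, 225, -0.002, 0, -0.0003, 0, 225, -0.002, 0, -0.0003, 0, 225]

```text
time_s: 8.48
tool_pos: [0.6333, -0.1135, 0.0567]
ee_rot: [[-1.0, 0.0, -0.0], [0.0, 1.0, 0.0], [0.0, 0.0, -1.0]]
wrist_force: [-3.1, -0.1, 2.2]
finger_gap: 0.0109
grasp_force: 1.7
```

>>> jog_arm:
  rows: [-0.001, 0, -0.0001, 0, 225, -0.001, 0, -0.0001, 0, 225, -0.001, 0, -0.0002, 0, 225, -0.001, 0, -0.0001, 0, 225, -0.001, 0, -0.0002, 0, 225]

```text
time_s: 8.9
tool_pos: [0.6359, -0.1134, 0.057]
ee_rot: [[-1.0, 0.0, -0.005], [0.0, 1.0, 0.0], [0.005, 0.0, -1.0]]
wrist_force: [-9.3, 0.7, 6.0]
finger_gap: 0.011
grasp_force: 4.5
```

>>> jog_arm:
  rows: [-0.001, 0, -0.0001, 0, 225, -0.001, 0, -0.0001, 0, 225, -0.001, 0, -0.0002, 0, 225, -0.001, 0, -0.0001, 0, 225, -0.001, 0, -0.0002, 0, 225]

```text
time_s: 9.32
tool_pos: [0.6396, -0.1134, 0.0575]
ee_rot: [[-1.0, 0.001, -0.007], [0.001, 1.0, 0.001], [0.007, 0.001, -1.0]]
wrist_force: [-10.9, 1.0, 8.3]
finger_gap: 0.0109
grasp_force: 6.0
```

>>> jog_arm:
  rows: [-0.001, 0, -0.0001, 0, 225, -0.001, 0, -0.0001, 0, 225, 0, 0, 0, 0, 225, 0, 0, 0, 0, 225, 0, 0, 0, 0, 225]

```text
time_s: 9.73
tool_pos: [0.6411, -0.1134, 0.0577]
ee_rot: [[-1.0, 0.001, -0.008], [0.001, 1.0, 0.001], [0.008, 0.001, -1.0]]
wrist_force: [-12.5, 0.5, 9.7]
finger_gap: 0.0105
grasp_force: 6.5
```

>>> jog_arm:
  rows: [-0.001, 0, -0.0001, 0, 225, -0.001, 0, -0.0001, 0, 225, 0, 0, 0, 0, 225, 0, 0, 0, 0, 225, 0, 0, 0, 0, 225]

```text
time_s: 10.15
tool_pos: [0.6426, -0.1134, 0.0579]
ee_rot: [[-1.0, 0.001, -0.009], [0.001, 1.0, 0.001], [0.009, 0.001, -1.0]]
wrist_force: [-14.7, 1.0, 10.2]
finger_gap: 0.0107
grasp_force: 7.2
```

>>> jog_arm:
  rows: [-0.001, 0, -0.0001, 0, 225, -0.001, 0, -0.0001, 0, 225, 0, 0, 0, 0, 225, 0, 0, 0, 0, 225, 0, 0, 0, 0, 225]

```text
time_s: 10.57
tool_pos: [0.6427, -0.1135, 0.0579]
ee_rot: [[-1.0, 0.001, -0.013], [0.001, 1.0, 0.001], [0.013, 0.001, -1.0]]
wrist_force: [-18.9, 1.3, 14.0]
finger_gap: 0.0107
grasp_force: 9.4
```

The TCP stalled at x = 0.6427 while the force kept rising, so the head is on the block. I'll check with a picture.

```bash
python3 - <<'E'
from h import *
out=[]
for n,(x0,y0,x1,y1) in {"top":(300,112,390,262),"scene":(320,130,430,280)}.items():
    out.append(cv2.resize(eyes.grab_frame(n)[y0:y1,x0:x1],None,fx=3.9,fy=3.9,interpolation=2))
cv2.imwrite("pics/c4.png",np.hstack(out)[:,:,::-1])
s=r.read_state();print(s["tool_pos"],s["wrist_force"],s["grasp_force"],s["time_s"])
E
```

```text
[ 0.64276187 -0.11343266  0.05784738] [-18.79593298   0.14779452  13.4428776 ] 9.43024456501007 10.6667
```

View pics/c4.png

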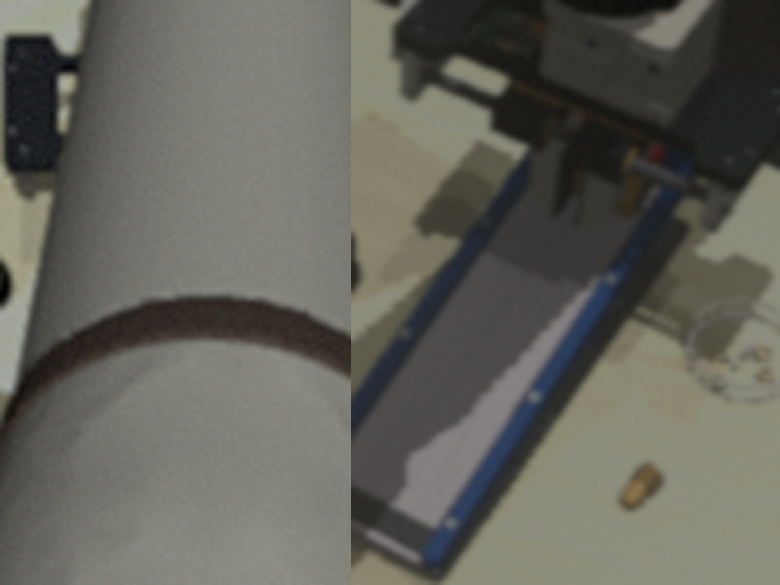

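The roller (640,190) is between the fingers and the red head (655,155). The chuck and dish have not moved. The travel of about 203 mm, the 8 mm of spring stroke and the rigid stall all agree, so I'll hand it in.

```bash
python3 -c "
from cell import r
print(r.job_done())"
```

```text
the job is handed in; nothing more can be done
None
```

I pushed the roller up to the red stop, pressed the stop until it went rigid (about 8 mm of travel), and handed the job in at about 10.7 s with the fingers still holding it; the arm hid the stop from a clear view, so "fully home" rests on the force and travel readings.

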